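# Hook the vent flap of the drying cabinet shut

## Task

Shut the vent flap of the specimen drying cabinet with the hook pole: lift the pole out of its cradle, put its hook through the ring eye on the flap, pull the flap gently towards you through its catch and seat it against the stop with a firm pull of about 16 N, never over 22 N. Then unhook the pole and lay it back in its cradle the way it lay, without touching the cabinet with the gripper and without disturbing the other things on the bench.

Things in the scene. Friction and masses are not known exactly. Their poses are not given: they have to be found in the camera images.
- pole: Hook pole, 100 to 150 g, along its own x. Origin: centre of the wooden grip (100 long, 20 wide in y, 24 high in z; take it here). From the grip's +x end a straight 7 mm steel rod (first 12 mm: 15 mm brass ferrule) runs to x = 170 mm; there it bends square into the hook: a 7 mm pin along +y, y = 0 to 34, z = 0. In the cradle the pole and hook lie level.
- hook_tip (a point): Centre of the 9.6 mm ball on the end of the hook pin, at x = 170, y = 34, z = 0 mm in the pole's frame.
- cradle: Fixed wooden cradle for the pole's grip. Origin: centre of its underside; x along the pole to the hook. Posts 10 mm thick at x = -36 and +36 mm have flared notches, 26 mm wide and 45 mm above the bench at the floor, tips 60 mm above it: the grip's centre lies 57 mm over the bench, within 4 mm of the origin. Between the posts 62 mm is free for fingers down to a 6 mm base.
- cabinet: Fixed grey drying cabinet, 110 deep (x), 220 wide (y), 285 high; origin: centre of its underside; its front (-x side) faces the robot, yaw within 0.15 rad. The lower bay holds specimen mounts; above it the vent opening with the flap is 200 wide, from 152 to 275 mm above the bench. The flap's catch hangs in its top edge at y = 45 to 75 mm, down to 250 mm above the bench.
- vent_hinge (a point): Middle of the flap's hinge line, which runs along the cabinet's y; at x = -48, y = 0, z = 155 mm in the cabinet's frame. The flap is a 4 mm plate, 190 wide, 98 high, hinged at its lower edge. A sprung roller catch yields at 6 to 11 N at the eye; about 7 mm further the flap meets a hard stop, where a steady pull of 12 to 22 N (aim at 16) for 0.2 s seats it. Over 22 N damages it.
- flap (a joint): Flap angle, rad: 0 upright, positive tilted back into the cabinet, away from the robot (0.55 to 0.9 at the start). A spring and friction hold it open: pulling takes 1 to 4 N at the eye, and let go unlatched it swings back to 0.3 or more. The catch is set by hand, so the shut position lies anywhere from -0.13 to 0.14 and is not known beforehand: feel for it.
- eye (a point): Centre of the steel ring eye on the flap, 22 mm in front of (-x) and 72 mm up (+z) from the hinge line in the flap's own frame, which turns with it. The ring stands upright with its hole sideways, along y: free hole 18 mm in diameter, wire 5 mm thick, joined to the plate by a 7 mm shank on its +x side.
- etchant: Brown bottle 52 x 52 x 105 mm, a bystander. Origin: centre of underside.
- lens_can: Small black can 40 x 40 x 52 mm, a bystander. Origin: centre of underside.
- calculator: Pocket calculator 122 x 72 x 14 mm, a bystander. Origin: centre of underside.

How it is judged:
By the outcome, as a careful person would: the job done as asked, in the order asked, and still so for the second after the job is handed in, with the robot touching nothing.
It also fails if it takes over 67 s, if anything falls off the work surface, if the arm or the gripper's body presses on something with over 40 N, if the wrist force passes 120 N, or if a joint passes its speed limit or range.

## Robot

A 6-joint arm with a two-finger parallel gripper is mounted at the origin on a cart in front of the work surface, level with it; the furniture and walls round the work are solid. World frame = base frame: x ahead of the robot, y to its left, z up, the work surface at z = 0. Lengths are in m, angles in rad, forces in N, time in s.
With the tool pointing down it reaches from about 0.25 to 0.775 m from the base axis. Payload 4 kg.
Tool frame: the origin (TCP) lies at the very end of the fingers, on their centre line; the grasp point (between the pads) lies 19 mm behind it; z points along the fingers, y is the line along which they close (so a half turn about z gives the same grasp; the last joint's range is limited). The gripper opens to 94 mm and grips with 3 to 60 N. Pads are 16 mm wide; open, the fingers measure 119 mm over their backs; the gripper's body (75 mm by 177 mm) begins 78 mm behind the grasp point.
Start: joints at [-1.392, 0.087, 1.371, -0, 1.684, -0.103], TCP at [0.153, -0.528, 0.206] pointing down, gripper open.
Joint ranges: [-3.1, 3.1], [-0.76, 2.03], [0.27, 2.55], [-1.08, 4.22], [0.17, 2.65], [-2.57, 2.57]. Speed limits (rad/s): [2.79, 2.79, 3.14, 3.14, 3.14, 3.14].

## Interface

Orientations are given as [roll, pitch, yaw] about the fixed x, y, z axes, in that order (R = Rz(yaw) Ry(pitch) Rx(roll)).
In Python, from bench import robot, vision gives the robot as it stands.
- The arm moves only by the shell command python3 -m crank 'ROWS'. ROWS is JSON, a list of rows, each a list of 3 entries, a list of its own where there are three numbers: the closure, from 0 (fully open) to 1 (shut), then the shift along the tool's x, y, z in m, then the turn, a rotation vector about the tool's x, y, z in degrees. A call has 1 to 8 rows; each row shifts and turns the commanded pose from where the row before left it, along the tool's axes as they then stand; what a row does not reach is not made up. A row lasts 1/10 s, in which the tool goes at most 50 mm and 8.59 degrees, less where a joint would pass 70% of its speed; a pose out of reach is approached as far as the arm can. A call with a gripper value outside its range is refused whole. The fingers move at their own pace and stop on an object; the grip force is fixed at half the most. Time passes only in rows, so rows that do not move let the fingers close. It gives the time, the measured TCP pose, the force, the opening and the grip force at its end, in the units of the state.
- robot.get_obs(): the state, without advancing time (a new reading comes with each control period).
- vision.snapshot(name): name is "scene" or "side" or "wrist"; returns a dict with "color" (400x640x3 uint8, red, green, blue), "z_map" (400x640 float32, m along the optical axis (not along the pixel's ray), 0 where there is no reading), "fx", "fy", "cx", "cy" (pixels), "dist" ([k1, k2, p1, p2, k3] as OpenCV has them; the pictures are not rectified), "R" (3x3) and "t" (3): a world point X has camera coordinates R X + t. Camera axes: x right, y down, z forward; pixel columns grow to the right and rows downward; lengths in m; the calibration is good to about 2 mm. A picture is of the moment at which its call begins.
- robot.close_job(): hands the job in; it is judged then, once.
The state is a dict: "time": time; "joint_positions": joint angles; "qvel": joint speeds; "joint_torque": joint torques, N m; "tool_pos": TCP position; "ee_rot": TCP orientation; "wrist_force": force on the tool from outside, world axes, zero at the start; "wrist_torque": the same for the moment, N m; "width": finger opening in m; "finger_force": force on a finger pad.
Only numpy, scipy, OpenCV 4.12 (cv2) and the standard library are available. Lean on these libraries where they do the work, as an engineer would, in place of code of your own. Each camera call takes 0.05 s, during which the arm holds its last target. There are 200 camera calls.

## Working session

There is one attempt and no reset: what is moved stays moved. The work goes in short steps, Python scripts to look and compute and a shell command to move; the robot and the scene stay as the last step left them, time stands still between calls to the robot, and variables do not carry over. Pictures are saved under pics/ and viewed, at most 11 in all, crops included, and the job is handed in when it is done.

```bash
ls; mkdir -p pics
python3 - <<'E'
from bench import robot, vision
import cv2,pickle
o=robot.get_obs();print(o)
for n in ("scene","side","wrist"):
    s=vision.snapshot(n);pickle.dump(s,open(f'pics/{n}0.pkl','wb'));cv2.imwrite(f'pics/{n}0.png',s['color'][:,:,::-1])
    print(n,-s['R'].T@s['t'],s['fx'],s['dist'])
E
```

```text
pics
{'time': 0.0, 'joint_positions': array([-1.39209478e+00,  8.79699188e-02,  1.37224695e+00, -5.36918596e-06,
        1.68361759e+00, -1.03107163e-01]), 'qvel': array([ 2.36643272e-03,  2.79145111e-03, -1.78465925e-03, -4.16286320e-04,
        3.26563649e-05,  1.79926781e-03]), 'joint_torque': array([ 1.69593745e-04, -3.40177989e+01, -3.02425504e+01,  7.18668429e-02,
        3.29808611e-02, -1.85307904e-04]), 'tool_pos': array([ 0.1528421 , -0.52775796,  0.20429975]), 'ee_rot': array([-3.13936220e+00, -2.25429003e-04,  2.81807864e-01]), 'wrist_force': array([0.40585926, 0.76330743, 0.08948179]), 'wrist_torque': array([-0.00215367,  0.00191638,  0.01485436]), 'finger_force': 0.0, 'width': 0.09383953285835069}
scene [-0.09587344  0.56504382  0.68122462] 368.2554171127434 [0.02649944 0.         0.         0.         0.        ]
side [ 0.98889408 -0.06398934  1.05392888] 378.9449938688866 [-0.06373991  0.          0.          0.          0.        ]
wrist [ 0.21672848 -0.50885728  0.3838826 ] 314.8167113107059 [0.0165833 0.        0.        0.        0.       ]
```

View pics/scene0.png

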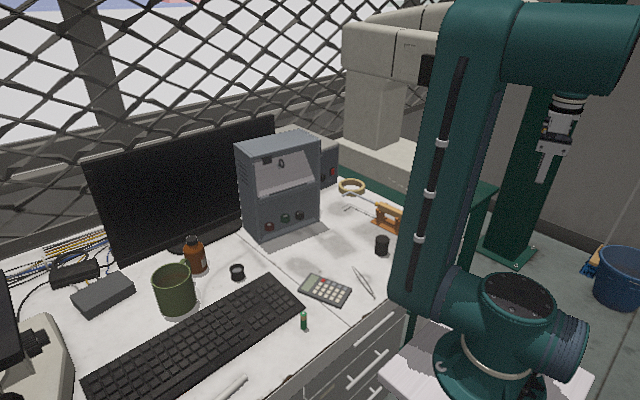

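View pics/side0.png

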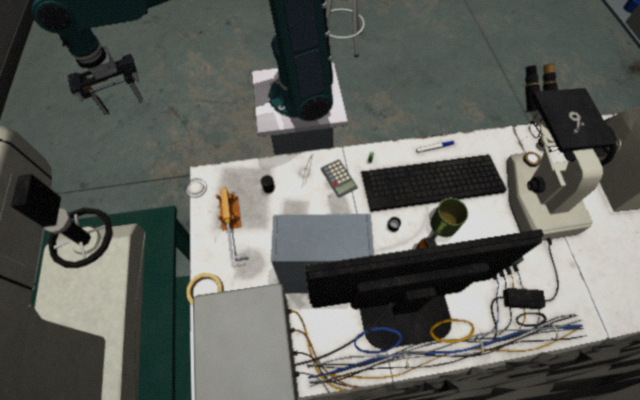

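```bash
cat > h.py <<'E'
import numpy as np,cv2,pickle
def px2w(s,u,v,z=None,win=1):
    K=np.array([[s['fx'],0,s['cx']],[0,s['fy'],s['cy']],[0,0,1]])
    n=cv2.undistortPoints(np.array([[[u,v]]],float),K,np.array(s['dist']))[0,0]
    ray=s['R'].T@np.array([n[0],n[1],1]);c=-s['R'].T@s['t']
    if z is not None: return c+ray*(z-c[2])/ray[2]
    p=s['z_map'][int(v)-win:int(v)+win+1,int(u)-win:int(u)+win+1];p=p[p>0]
    return c+ray*np.median(p)
def w2px(s,X):
    K=np.array([[s['fx'],0,s['cx']],[0,s['fy'],s['cy']],[0,0,1]])
    return cv2.projectPoints(np.array(X,float).reshape(-1,1,3),cv2.Rodrigues(s['R'])[0],s['t'],K,np.array(s['dist']))[0][:,0]
E
python3 - <<'E'
import pickle,cv2,numpy as np
s=pickle.load(open('pics/scene0.pkl','rb'))['color'][:,:,::-1];d=pickle.load(open('pics/side0.pkl','rb'))['color'][:,:,::-1]
a=cv2.resize(s[125:245,230:410],None,fx=4.4,fy=4.4,interpolation=cv2.INTER_CUBIC)
cv2.imwrite('pics/c1.png',a)
b=cv2.resize(d[170:295,190:380],None,fx=4.2,fy=4.2,interpolation=cv2.INTER_CUBIC)
cv2.imwrite('pics/c2.png',b)
E
```

```text
(no output)
```

View pics/c1.png

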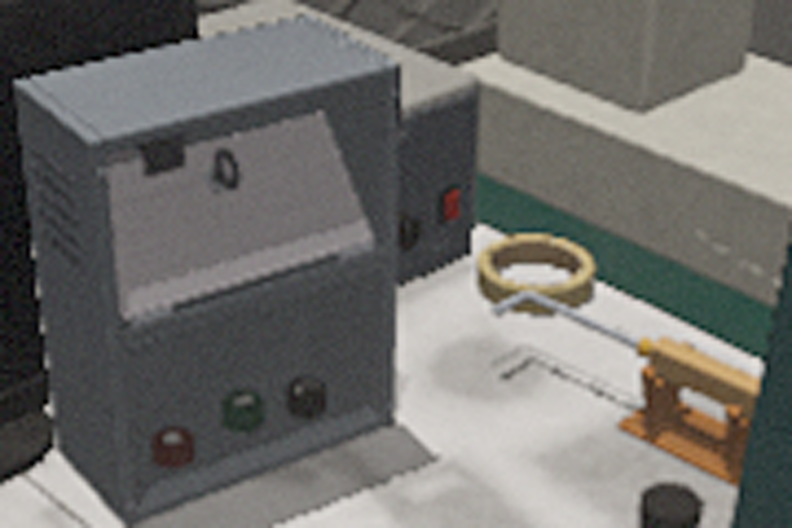

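View pics/c2.png

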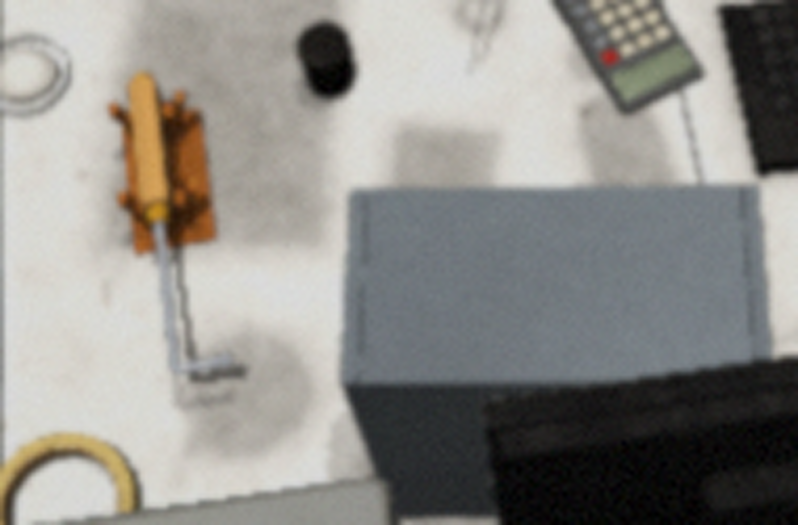

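Scene crop: cabinet front with flap tilted back, ring at about scene px (281.6,163.4), pole hook beside to the right. Side crop: pole grip from (224,188) to (227,220), hook corner (232.4,258), tip (246.7,258), pointing toward the cabinet.

```bash
cat > fit.py <<'E'
from h import *
from scipy.optimize import least_squares
S=pickle.load(open('pics/scene0.pkl','rb'));D=pickle.load(open('pics/side0.pkl','rb'))
c1=lambda u,v:(230+(u+.5)/4.4-.5,125+(v+.5)/4.4-.5); c2=lambda u,v:(190+(u+.5)/4.2-.5,170+(v+.5)/4.2-.5)
def tf(p,P): 
    c,s=np.cos(p[2]),np.sin(p[2]);P=np.array(P,float);return np.c_[p[0]+c*P[:,0]-s*P[:,1],p[1]+s*P[:,0]+c*P[:,1],P[:,2]]
def fit(x0,A,B):
    f=lambda p:np.r_[(w2px(S,tf(p,[a[0] for a in A]))-[c1(*a[1]) for a in A]).ravel(),(w2px(D,tf(p,[a[0] for a in B]))-[c2(*a[1]) for a in B]).ravel()]
    r=least_squares(f,x0,loss='soft_l1');print(r.x.round(4),f(r.x).reshape(-1,2).round(1).tolist());return r.x
h=.285
cab=fit([.6,0,0],[((-.055,.11,h),(100,143)),((-.055,-.11,h),(398,65)),((-.055,.11,0),(130,522)),((-.055,-.11,0),(392,422)),((.055,.11,h),(17,83))],
 [((-.055,-.11,h),(350,188)),((-.055,.11,h),(757,184)),((.055,-.11,h),(343,383))])
pole=fit([.5,-.3,0],[((.17,0,.057),(530,292)),((.17,.034,.057),(500,311)),((.055,0,.057),(646,347))],
 [((-.05,0,.069),(144,76)),((.056,0,.057),(156,214)),((.17,0,.057),(176,370)),((.17,.034,.057),(240,370))])
def eye(th): # rotate about y: positive leans to +x
    c,s=np.cos(th),np.sin(th);x,z=-.022,.072
    return tf(cab,[(-.048+c*x+s*z,0,.155-s*x+c*z)])[0]
for th in (.5,.6,.7,.8,.9):print(th,eye(th).round(4),w2px(S,eye(th)).round(1), 'obs',c1(227,169))
print('eye depth',px2w(S,*c1(218,185),win=1), 'shut',eye(0))
print('lens can',px2w(D,*c2(327,45)),'grip top',px2w(D,*c2(148,140)))
E
python3 fit.py
```

```text
[ 0.6835 -0.0151 -0.1334] [[-1.2, -0.3], [1.4, -0.7], [0.0, 2.1], [1.2, 0.9], [-0.6, -0.8], [-0.3, 0.2], [0.7, -0.8], [-0.5, 0.8]]
[ 0.4486 -0.266   0.0484] [[-0.5, 0.3], [-0.2, -0.4], [0.6, 0.6], [-0.1, 0.2], [1.1, 0.6], [0.2, 0.4], [-2.9, -1.9]]
0.5 [ 0.651  -0.0108  0.2287] [[284.7 163.2]] obs (281.20454545454544, 163.02272727272725)
0.6 [ 0.6582 -0.0117  0.2268] [[283.4 162.9]] obs (281.20454545454544, 163.02272727272725)
0.7 [ 0.6652 -0.0127  0.2242] [[282.2 162.8]] obs (281.20454545454544, 163.02272727272725)
0.8 [ 0.6719 -0.0136  0.2209] [[281. 163.]] obs (281.20454545454544, 163.02272727272725)
0.9 [ 0.6783 -0.0144  0.217 ] [[279.9 163.5]] obs (281.20454545454544, 163.02272727272725)
eye depth [ 0.67597398 -0.00941147  0.20930744] shut [ 0.61413755 -0.0058105   0.227     ]
lens can [ 0.38171784 -0.13752979  0.0503412 ] grip top [ 0.4498455  -0.26711873  0.06875517]
```

```bash
python3 -m crank '[[0,[0,0,0],[0,0,6.7]],[0,[0,0,0],[0,0,6.7]],[0,[0.0385,-0.0309,0],[0,0,0]],[0,[0.0385,-0.0309,0],[0,0,0]],[0,[0.0385,-0.0309,0],[0,0,0]],[0,[0.0385,-0.0309,0],[0,0,0]]]'
python3 -m crank '[[0,[0.0385,-0.0309,0],[0,0,0]],[0,[0.0385,-0.0309,0],[0,0,0]],[0,[0.0385,-0.0309,0],[0,0,0]],[0,[0.0385,-0.0309,0],[0,0,0]],[0,[0,0,0],[0,0,0]],[0,[0,0,0],[0,0,0]]]'
cat >> h.py <<'E'
from scipy.spatial.transform import Rotation as Ro
def delta(pos,rpy):  # tool-axis shift and turn (deg) from the measured pose
    from bench import robot
    o=robot.get_obs();R=Ro.from_euler('xyz',o['ee_rot']);T=Ro.from_euler('xyz',rpy)
    return R.inv().apply(np.array(pos)-o['tool_pos']).round(4),np.degrees((R.inv()*T).as_rotvec()).round(2)
def snap(n,name):
    from bench import vision
    s=vision.snapshot(n);pickle.dump(s,open(f'pics/{name}.pkl','wb'));return s
E
python3 - <<'E'
from h import *
s=snap('wrist','w1');a=s['color'][:,:,::-1]
for P in [(-.05,0,.069),(.05,0,.069),(.17,0,.057),(.17,.034,.057)]:
    c,n=np.cos(.0484),np.sin(.0484);X=(.4486+c*P[0]-n*P[1],-.266+n*P[0]+c*P[1],P[2]);print(w2px(s,X))
cv2.imwrite('pics/w1.png',a)
print(delta((.4486,-.266,.038),(np.pi,0,.0484)))
E
```

```text
time: 0.75
tool_pos: [0.3018, -0.396, 0.2051]
ee_rot: [-3.141, 0.0, 0.047]
wrist_force: [0.3, 0.0, 0.1]
width: 0.094
finger_force: 0.0
time: 1.35
tool_pos: [0.4491, -0.2657, 0.205]
ee_rot: [-3.141, 0.001, 0.051]
wrist_force: [-1.3, -0.0, 0.2]
width: 0.094
finger_force: 0.0
[[316.3832004  242.16999459]]
[[316.75379472 146.45989998]]
[[317.21322245  14.87432332]]
[[280.72237408  14.70182976]]
(array([ 0.0004, -0.0007,  0.1671]), array([0.  , 0.07, 0.01]))
```

View pics/w1.png

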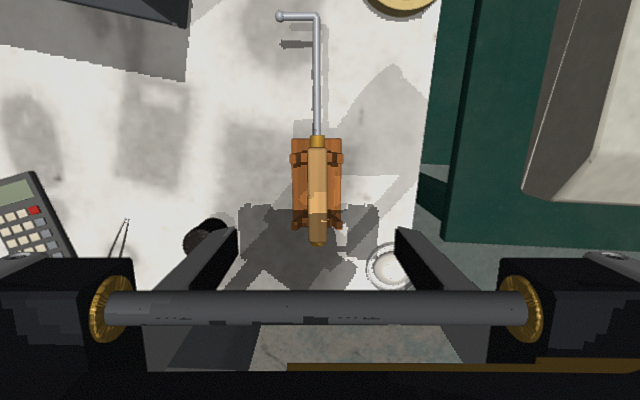

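The wrist view confirms the estimate: hook tip at (280,16), rod corner (317,17), grip rear (317,243), all within 1–2 px of prediction.

```bash
python3 -m crank '[[0,[0,0,0.045],[0,0,0]],[0,[0,0,0.045],[0,0,0]],[0,[0,0,0.045],[0,0,0]],[0,[0,0,0.022],[0,0,0]],[0,[0,0,0.01],[0,0,0]],[0,[0,0,0],[0,0,0]]]'
python3 -m crank '[[1,[0,0,0],[0,0,0]],[1,[0,0,0],[0,0,0]],[1,[0,0,0],[0,0,0]],[1,[0,0,0],[0,0,0]],[1,[0,0,0],[0,0,0]],[1,[0,0,0],[0,0,0]],[1,[0,0,0],[0,0,0]],[1,[0,0,0],[0,0,0]]]'
```

```text
time: 2.0
tool_pos: [0.4471, -0.2672, 0.0373]
ee_rot: [-3.14, 0.002, 0.046]
wrist_force: [0.1, -0.2, 0.0]
width: 0.0936
finger_force: 0.0
time: 2.8
tool_pos: [0.4487, -0.2666, 0.0384]
ee_rot: [3.142, 0.0, 0.048]
wrist_force: [-1.3, -0.6, 0.2]
width: 0.0334
finger_force: 0.0
```

```bash
python3 -m crank '[[1,[0,0,0],[0,0,0]],[1,[0,0,0],[0,0,0]],[1,[0,0,0],[0,0,0]],[1,[0,0,0],[0,0,0]]]'
python3 -m crank '[[1,[0,0,-0.02],[0,0,0]],[1,[0,0,-0.04],[0,0,0]],[1,[0,0,-0.045],[0,0,0]],[1,[0,0,-0.045],[0,0,0]],[1,[0,0,0],[0,0,0]],[1,[0,0,0],[0,0,0]],[1,[0,0,0],[0,0,0]]]'
python3 - <<'E'
from h import *
exec(open('fit.py').read().split('h=.285')[0].split('S=')[0])
s=snap('wrist','w2');cv2.imwrite('pics/w2.png',s['color'][:,:,::-1])
d=snap('scene','s2')
from bench import robot
o=robot.get_obs();print(o['tool_pos'],o['ee_rot'],o['wrist_force'],o['wrist_torque'])
E
```

```text
time: 3.2
tool_pos: [0.4487, -0.2667, 0.0384]
ee_rot: [3.142, 0.0, 0.048]
wrist_force: [0.2, 0.1, -0.6]
width: 0.0196
finger_force: 30.0
time: 3.9
tool_pos: [0.4478, -0.266, 0.1863]
ee_rot: [-3.139, 0.003, 0.048]
wrist_force: [0.3, 0.5, -0.4]
width: 0.0199
finger_force: 30.0
[ 0.44765126 -0.26591028  0.18579467] [-3.13855481  0.00390752  0.04789872] [-0.03818733 -0.57499443 -1.34541817] [-0.01419502  0.07667771  0.00422311]
```

View pics/w2.png

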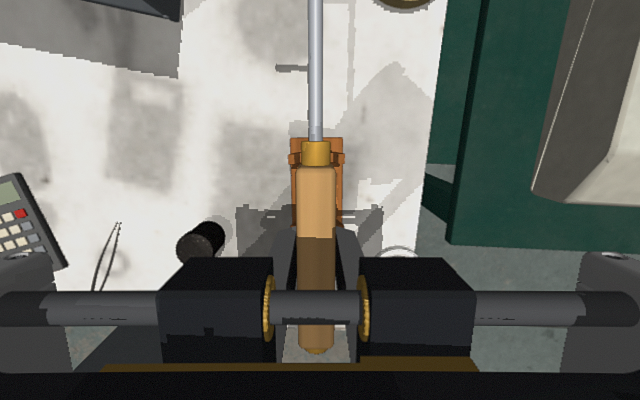

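```bash
cat > plane.py <<'E'
from h import *
S=pickle.load(open('pics/scene0.pkl','rb'))
c1=lambda u,v:(230+(u+.5)/4.4-.5,125+(v+.5)/4.4-.5)
def region(poly):
    m=np.zeros((400,640),np.uint8);cv2.fillPoly(m,[np.round([c1(*p) for p in poly]).astype(int)],1)
    return [px2w(S,u,v,win=0) for v,u in zip(*np.nonzero(m*(S['z_map']>0)))]
def plane(P):
    P=np.array(P)
    for _ in range(4):
        c=P.mean(0);n=np.linalg.svd(P-c)[2][2];r=(P-c)@n;P=P[abs(r)<max(2*r.std(),.001)]
    n*=-np.sign(n[0]);return c,n,r.std(),len(P)
c,n,sd,k=plane(region([(135,345),(370,280),(380,360),(135,380)]));print('front',c,n,sd,k,'yaw',np.arctan2(n[1],n[0])+ (np.pi if n[1]<0 else -np.pi))
yaw=np.arctan2(-n[1],-n[0]);ex=np.array([np.cos(yaw),np.sin(yaw),0]);print('front dist',(c@ex),yaw)
c2,n2,sd2,k2=plane(region([(130,210),(315,200),(340,225),(140,290)]));print('flap',c2,n2,sd2,k2,'th',np.arctan2(n2[2],-n2@ex))
cab=np.array([.6835,-.0151,0]);print('fit front dist',cab@ex-.055)
E
python3 plane.py
```

```text
front [ 0.70769083 -0.06893472  0.05290011] [-0.62734948  0.2438798  -0.73956424] 0.011270701623603285 716 yaw -0.37076743615745
front dist 0.6845800957743489 -0.37076743615744995
flap [0.66110614 0.00449844 0.18320755] [-0.73762904  0.10672031  0.66671896] 0.0014159217073435424 581 th 0.7427388802987225
fit front dist 0.58752706587052
```

```bash
python3 -m crank '[[1,[-0.03,0,-0.009],[0,0,0]],[1,[-0.02,-0.03,-0.01],[0,0,5.3]],[1,[0,-0.03,0],[0,0,5.3]],[1,[0,-0.045,0],[0,0,0]],[1,[0,-0.045,0],[0,0,0]],[1,[0,-0.03,0],[0,0,0]],[1,[0,0,0],[0,0,0]],[1,[0,0,0],[0,0,0]]]'
python3 - <<'E'
from h import *
print(delta((.4014,-.0365,.2043),(np.pi,0,-.138)))
E
```

```text
time: 4.8
tool_pos: [0.4146, -0.0898, 0.2062]
ee_rot: [3.141, 0.002, -0.135]
wrist_force: [-0.6, -0.1, -0.5]
width: 0.0199
finger_force: 30.0
(array([-0.0202, -0.051 ,  0.0019]), array([0.01, 0.14, 0.15]))
```

```bash
python3 -m crank '[[1,[-0.015,-0.037,0],[0,0,0]],[1,[-0.005,-0.014,0.002],[0,0,0]],[1,[0.03,0,0],[0,0,0]],[1,[0.03,0,0],[0,0,0]],[1,[0,0,0],[0,0,0]],[1,[0,0,0],[0,0,0]],[1,[0,0,0],[0,0,0]]]'
cat > s3.py <<'E'
from h import *
import sys
from bench import robot
s=snap('scene',sys.argv[1]);o=robot.get_obs();R=Ro.from_euler('xyz',o['ee_rot'])
hk=lambda y:o['tool_pos']+R.apply([.17,-y,-.019])
eye=np.array([.6672,-.0129,.2233])
print(o['tool_pos'],o['ee_rot'],'to eye',delta(eye,o['ee_rot'])[0]-[.17,0,-.019])
u0,v0,k=245,130,7
a=cv2.resize(s['color'][v0:v0+80,u0:u0+110,::-1],None,fx=k,fy=k,interpolation=cv2.INTER_CUBIC)
for X,col in((hk(0),(0,0,255)),(hk(.034),(0,255,0)),(eye,(255,0,0))):
    u,v=w2px(s,X)[0];print(u,v);cv2.circle(a,(int((u-u0+.5)*k),int((v-v0+.5)*k)),4,col,1)
cv2.imwrite(f'pics/{sys.argv[1]}.png',a)
E
python3 s3.py s3
```

```text
time: 5.5
tool_pos: [0.461, -0.0459, 0.205]
ee_rot: [3.141, 0.001, -0.139]
wrist_force: [-0.2, -0.5, -2.0]
width: 0.0197
finger_force: 30.0
[ 0.46098414 -0.04572569  0.20528679] [ 3.14141944e+00  6.57271721e-04 -1.38270322e-01] to eye [ 0.0297 -0.0609  0.0008]
305.44212021090493 161.29346829468614
295.39529519344114 164.15244478533438
281.8198797934558 162.89347914826945
```

View pics/s3.png

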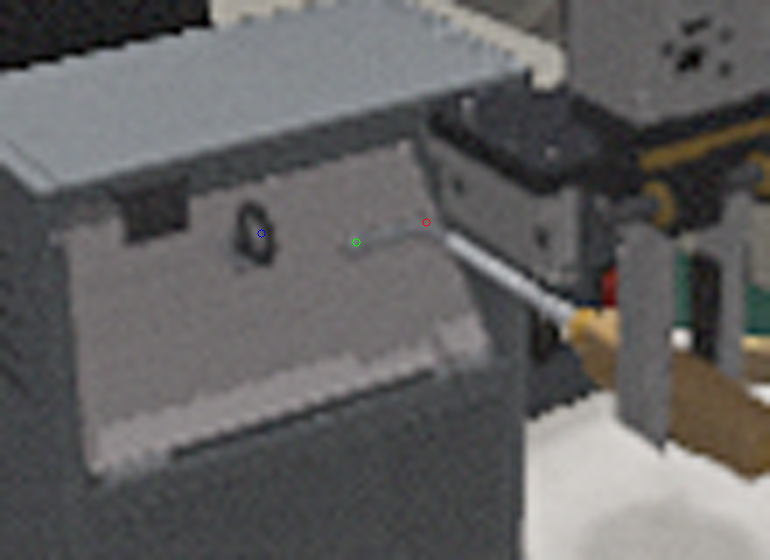

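```bash
python3 -m crank '[[1,[0.02,0,0],[0,0,0]],[1,[0.011,-0.005,-0.0005],[0,0,0]],[1,[0,-0.013,0],[0,0,0]],[1,[0,0,0],[0,0,0]],[1,[0,0,0],[0,0,0]],[1,[0,0,0],[0,0,0]]]'
sed -i 's/u0,v0,k=.*/u0,v0,k=260,145,14/; s/v0+80,u0:u0+110/v0+40,u0:u0+56/' s3.py
python3 s3.py s4
```

```text
time: 6.15
tool_pos: [0.4944, -0.0314, 0.2061]
ee_rot: [3.141, -0.0, -0.137]
wrist_force: [-0.9, -0.2, -0.5]
width: 0.0201
finger_force: 30.0
[ 0.49449908 -0.03152999  0.20611697] [ 3.14127412e+00 -1.70080275e-04 -1.36922037e-01] to eye [-0.0015 -0.042   0.0018]
294.08042977899555 158.66106893246894
283.9685445169963 161.45227314475383
281.8198797934558 162.89347914826945
```

View pics/s4.png

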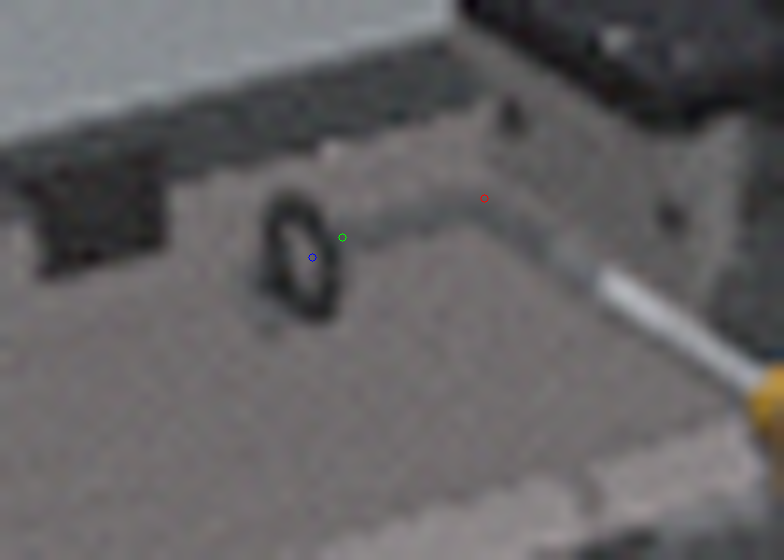

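Ring centre at about crop (300,257); the pin axis extrapolates to roughly 1 mm above it — well within the hole. Lower 1 mm and insert.

```bash
python3 -m crank '[[1,[0,0,0.001],[0,0,0]],[1,[0,-0.006,0],[0,0,0]],[1,[0,-0.006,0],[0,0,0]],[1,[0,0,0],[0,0,0]]]'
python3 -m crank '[[1,[0,-0.006,0],[0,0,0]],[1,[0,-0.006,0],[0,0,0]],[1,[0,0,0],[0,0,0]]]'
python3 -m crank '[[1,[0,-0.006,0],[0,0,0]],[1,[0,-0.002,0],[0,0,0]],[1,[0,0,0],[0,0,0]],[1,[0,0,0],[0,0,0]]]'
sed -i 's/for X,col in.*/for X,col in():/' s3.py
python3 s3.py s5
```

```text
time: 6.6
tool_pos: [0.4966, -0.0189, 0.205]
ee_rot: [-3.141, 0.0, -0.136]
wrist_force: [1.0, 0.4, -1.0]
width: 0.0198
finger_force: 30.0
time: 6.9
tool_pos: [0.4982, -0.007, 0.205]
ee_rot: [-3.141, -0.0, -0.136]
wrist_force: [-0.0, -0.6, -1.8]
width: 0.0198
finger_force: 30.0
time: 7.3
tool_pos: [0.4992, 0.0001, 0.205]
ee_rot: [3.141, -0.0, -0.137]
wrist_force: [0.9, 0.5, -0.9]
width: 0.0199
finger_force: 30.0
[4.99239042e-01 3.10552292e-06 2.04971326e-01] [ 3.14132557e+00 -5.99968864e-05 -1.37182657e-01] to eye [-0.0019 -0.0102  0.0007]
```

View pics/s5.png

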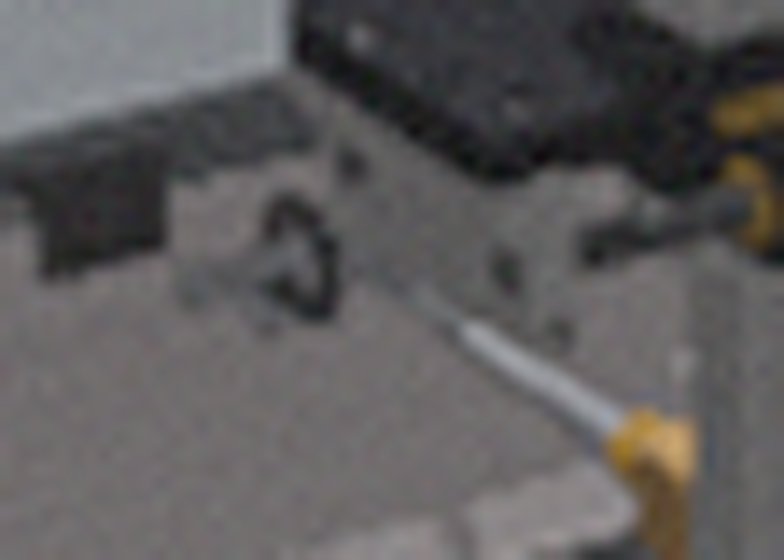

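The pin is clearly through the ring (it sticks out at crop (190–270,285)). Pulling along the arc.

```bash
python3 -m crank '[[1,[-0.004,0,0],[0,0,0]],[1,[-0.004,0,-0.0005],[0,0,0]],[1,[-0.004,0,-0.0012],[0,0,0]],[1,[-0.004,0,-0.0013],[0,0,0]],[1,[0,0,0],[0,0,0]]]'
python3 -m crank '[[1,[-0.004,0,-0.0012],[0,0,0]],[1,[-0.004,0,-0.001],[0,0,0]],[1,[-0.004,0,-0.0006],[0,0,0]],[1,[-0.004,0,-0.0004],[0,0,0]],[1,[0,0,0],[0,0,0]]]'
python3 - <<'E'
from h import *
print(delta((.49924,0,.205),(np.pi,0,-.137)))
E
```

```text
time: 7.85
tool_pos: [0.4829, 0.0024, 0.2085]
ee_rot: [3.142, -0.001, -0.137]
wrist_force: [0.5, -0.4, -0.6]
width: 0.0199
finger_force: 30.0
time: 8.35
tool_pos: [0.4669, 0.0046, 0.2113]
ee_rot: [3.141, 0.0, -0.137]
wrist_force: [0.1, 0.2, -0.7]
width: 0.0199
finger_force: 30.0
(array([0.0326, 0.0001, 0.0063]), array([ 0.01,  0.02, -0.01]))
```

```bash
cat > th.py <<'E'
import sys;from h import *
import plane as p
def theta(name):
    p.S=snap('scene',name)
    # flap pixels: candidate world points inside opening
    P=np.array(p.region([(110,180),(325,110),(365,235),(125,310)]))
    ex=np.array([np.cos(.138),-np.sin(.138),0]);ey=np.array([np.sin(.138),np.cos(.138),0]);h=np.array([.6359,-.0087,.155])
    q=P-h;x,y,z=q@ex,q@ey,q[:,2];m=(abs(y)<.085)&(abs(y)>.02)&(z>.015)&(z<.09)&(y>0)
    a=np.arctan2(x[m]+.0,z[m]);r=np.hypot(x[m],z[m])
    th=a+np.arcsin(.002/r);print('theta',np.median(th),np.percentile(th,[10,90]),m.sum())
theta(sys.argv[1])
from bench import robot
o=robot.get_obs();print(o['wrist_force'],o['wrist_torque'],o['tool_pos'])
E
python3 th.py s6 | grep -v -e front -e flap
```

```text
theta 0.38548456689540617 [0.34197483 0.45021838] 570
[ 0.22528973 -0.36727137 -1.63423036] [ 0.01305344 -0.03659025 -0.02057757] [0.46704012 0.00454962 0.21121825]
```

```bash
python3 -m crank '[[1,[-0.003,0,-0.0002],[0,0,0]],[1,[-0.003,0,0],[0,0,0]],[1,[-0.003,0,0],[0,0,0]],[1,[0,0,0],[0,0,0]]]'
python3 -m crank '[[1,[-0.0015,0,0],[0,0,0]],[1,[-0.0015,0,0.0001],[0,0,0]]]'
python3 -m crank '[[1,[-0.0015,0,0.0002],[0,0,0]],[1,[-0.0015,0,0.0003],[0,0,0]]]'
python3 -m crank '[[1,[-0.001,0,0.0002],[0,0,0]],[1,[-0.001,0,0.0002],[0,0,0]]]'
```

```text
time: 8.8
tool_pos: [0.4582, 0.0058, 0.2113]
ee_rot: [3.141, 0.0, -0.137]
wrist_force: [1.9, -1.0, -1.6]
width: 0.0196
finger_force: 30.0
time: 9.0
tool_pos: [0.4557, 0.0061, 0.2112]
ee_rot: [3.142, -0.0, -0.137]
wrist_force: [3.3, 0.6, -2.4]
width: 0.0197
finger_force: 30.0
time: 9.2
tool_pos: [0.4527, 0.0065, 0.2107]
ee_rot: [3.142, -0.0, -0.137]
wrist_force: [2.6, -0.7, -2.2]
width: 0.0199
finger_force: 30.0
time: 9.4
tool_pos: [0.4522, 0.0067, 0.2107]
ee_rot: [-3.141, -0.004, -0.137]
wrist_force: [8.9, -0.7, -3.3]
width: 0.0196
finger_force: 30.0
```

```bash
python3 -m crank '[[1,[0,0,0],[0,0,0]]]'
python3 -m crank '[[1,[-0.0005,0,0.0001],[0,0,0]],[1,[0,0,0],[0,0,0]]]'
```

```text
time: 9.5
tool_pos: [0.4522, 0.0066, 0.2108]
ee_rot: [-3.141, -0.004, -0.137]
wrist_force: [7.0, -1.1, -2.7]
width: 0.0197
finger_force: 30.0
time: 9.7
tool_pos: [0.4522, 0.0067, 0.2108]
ee_rot: [-3.141, -0.005, -0.137]
wrist_force: [8.2, -0.4, -4.0]
width: 0.0196
finger_force: 30.0
```

```bash
python3 -m crank '[[1,[-0.0005,0,0.0004],[0,0,0]],[1,[0,0,0],[0,0,0]]]'
python3 -m crank '[[1,[-0.0005,0,0.0002],[0,0,0]],[1,[0,0,0],[0,0,0]]]'
python3 -m crank '[[1,[-0.0005,0,0],[0,0,0]],[1,[0,0,0],[0,0,0]]]'
```

```text
time: 9.9
tool_pos: [0.4518, 0.0068, 0.2105]
ee_rot: [-3.141, -0.005, -0.137]
wrist_force: [8.4, -2.0, -2.4]
width: 0.0193
finger_force: 30.0
time: 10.1
tool_pos: [0.4511, 0.0068, 0.2103]
ee_rot: [-3.141, -0.005, -0.137]
wrist_force: [8.7, -0.5, -2.2]
width: 0.0198
finger_force: 30.0
time: 10.3
tool_pos: [0.4504, 0.0069, 0.2102]
ee_rot: [-3.141, -0.004, -0.137]
wrist_force: [6.6, -0.6, -3.4]
width: 0.0198
finger_force: 30.0
```

```bash
python3 -m crank '[[1,[-0.001,0,0.0001],[0,0,0]],[1,[0,0,0],[0,0,0]]]'
python3 -m crank '[[1,[-0.001,0,0.0002],[0,0,0]],[1,[0,0,0],[0,0,0]]]'
python3 -m crank '[[1,[-0.001,0,0.0002],[0,0,0]],[1,[0,0,0],[0,0,0]]]'
```

```text
time: 10.5
tool_pos: [0.4489, 0.0071, 0.21]
ee_rot: [-3.141, -0.003, -0.137]
wrist_force: [6.4, -0.4, -2.5]
width: 0.0194
finger_force: 30.0
time: 10.7
tool_pos: [0.4475, 0.0073, 0.2096]
ee_rot: [-3.141, -0.002, -0.137]
wrist_force: [5.6, -0.9, -2.8]
width: 0.0197
finger_force: 30.0
time: 10.9
tool_pos: [0.4458, 0.0075, 0.2093]
ee_rot: [-3.142, -0.0, -0.137]
wrist_force: [3.7, -0.5, -1.7]
width: 0.02
finger_force: 30.0
```

```bash
python3 th.py s7 | grep -v -e front -e flap
```

```text
theta 0.11232551873149584 [0.07352376 0.16894802] 547
[ 2.95701827 -0.15041708 -1.70229713] [ 0.04730693 -0.52592802 -0.02421795] [0.44584208 0.00751666 0.20926153]
```

```bash
python3 -m crank '[[1,[-0.0007,0,0.0002],[0,0,0]],[1,[0,0,0],[0,0,0]]]'
python3 -m crank '[[1,[-0.0007,0,0.0002],[0,0,0]],[1,[0,0,0],[0,0,0]]]'
python3 -m crank '[[1,[-0.0007,0,0.0002],[0,0,0]],[1,[0,0,0],[0,0,0]]]'
python3 -m crank '[[1,[-0.0005,0,0.0001],[0,0,0]],[1,[0,0,0],[0,0,0]]]'
```

```text
time: 11.15
tool_pos: [0.4448, 0.0076, 0.2089]
ee_rot: [3.142, 0.0, -0.137]
wrist_force: [3.3, 0.4, -2.5]
width: 0.0199
finger_force: 30.0
time: 11.35
tool_pos: [0.4443, 0.0077, 0.2088]
ee_rot: [3.142, -0.0, -0.137]
wrist_force: [3.8, -0.6, -2.1]
width: 0.0197
finger_force: 30.0
time: 11.55
tool_pos: [0.4442, 0.0077, 0.2087]
ee_rot: [3.142, -0.002, -0.137]
wrist_force: [5.5, -0.7, -1.9]
width: 0.0197
finger_force: 30.0
time: 11.75
tool_pos: [0.4441, 0.0077, 0.2086]
ee_rot: [-3.142, -0.003, -0.137]
wrist_force: [6.5, 0.2, -3.5]
width: 0.0199
finger_force: 30.0
```

```bash
python3 -m crank '[[1,[-0.0007,0,0.0002],[0,0,0]],[1,[-0.0005,0,0],[0,0,0]],[1,[0,0,0],[0,0,0]]]'
python3 -m crank '[[1,[-0.0006,0,0.0001],[0,0,0]],[1,[-0.0006,0,0],[0,0,0]],[1,[0,0,0],[0,0,0]]]'
```

```text
time: 12.05
tool_pos: [0.444, 0.0078, 0.2087]
ee_rot: [-3.141, -0.005, -0.137]
wrist_force: [8.8, -1.4, -2.7]
width: 0.0197
finger_force: 30.0
time: 12.35
tool_pos: [0.4438, 0.0079, 0.2091]
ee_rot: [-3.141, -0.008, -0.137]
wrist_force: [10.8, -1.1, -2.7]
width: 0.0201
finger_force: 30.0
```

```bash
python3 -m crank '[[1,[-0.0007,0,0.0001],[0,0,0]],[1,[-0.0007,0,0.0001],[0,0,0]],[1,[0,0,0],[0,0,0]]]'
python3 -m crank '[[1,[-0.0007,0,0.0001],[0,0,0]],[1,[-0.0006,0,0],[0,0,0]],[1,[0,0,0],[0,0,0]]]'
```

```text
time: 12.65
tool_pos: [0.4436, 0.0079, 0.2093]
ee_rot: [-3.141, -0.011, -0.137]
wrist_force: [14.0, -0.3, -2.9]
width: 0.0198
finger_force: 30.0
time: 12.95
tool_pos: [0.4434, 0.008, 0.2096]
ee_rot: [-3.141, -0.014, -0.137]
wrist_force: [16.2, -0.7, -1.9]
width: 0.0199
finger_force: 30.0
```

Hold for a while at 16 N.

```bash
python3 -m crank '[[1,[0,0,0],[0,0,0]],[1,[0,0,0],[0,0,0]],[1,[0,0,0],[0,0,0]]]'
python3 -m crank '[[1,[0,0,0],[0,0,0]],[1,[0,0,0],[0,0,0]]]'
python3 th.py s8 | grep -v -e front -e flap
```

```text
time: 13.25
tool_pos: [0.4433, 0.008, 0.2096]
ee_rot: [-3.141, -0.014, -0.137]
wrist_force: [16.2, -1.3, -3.1]
width: 0.0199
finger_force: 30.0
time: 13.45
tool_pos: [0.4433, 0.008, 0.2096]
ee_rot: [-3.141, -0.014, -0.137]
wrist_force: [15.8, -1.2, -2.6]
width: 0.02
finger_force: 30.0
theta 0.08655354063798693 [0.04507632 0.15305879] 545
[16.57703533 -0.9034982  -2.81401584] [-0.12916051 -2.54504957  0.00766088] [0.44333656 0.00800472 0.2095658 ]
```

```bash
python3 -m crank '[[1,[0.002,0,0],[0,0,0]],[1,[0.002,0,0],[0,0,0]],[1,[0.002,0,0],[0,0,0]],[1,[0,0,0],[0,0,0]]]'
python3 -m crank '[[1,[0.002,0,0],[0,0,0]],[1,[0.001,0,0],[0,0,0]],[1,[0,0,0],[0,0,0]],[1,[0,0,0],[0,0,0]]]'
```

```text
time: 13.9
tool_pos: [0.4446, 0.0076, 0.2085]
ee_rot: [3.141, -0.002, -0.137]
wrist_force: [3.5, -0.1, 0.5]
width: 0.0197
finger_force: 30.0
time: 14.3
tool_pos: [0.4467, 0.0073, 0.2077]
ee_rot: [3.141, 0.001, -0.137]
wrist_force: [-0.5, -1.2, 0.1]
width: 0.0197
finger_force: 30.0
```

```bash
python3 -m crank '[[1,[0.0015,0,-0.0015],[0,0,0]],[1,[0.0015,0,-0.001],[0,0,0]],[1,[0,0,0],[0,0,0]],[1,[0,0,0],[0,0,0]]]'
python3 th.py s9 | grep -v -e front -e flap
python3 - <<'E'
from h import *
s=pickle.load(open('pics/s9.pkl','rb'));u0,v0,k=245,140,14
cv2.imwrite('pics/s9.png',cv2.resize(s['color'][v0:v0+40,u0:u0+56,::-1],None,fx=k,fy=k,interpolation=cv2.INTER_CUBIC))
E
```

```text
time: 14.7
tool_pos: [0.4497, 0.0069, 0.2099]
ee_rot: [3.141, 0.001, -0.137]
wrist_force: [0.2, -0.5, -1.4]
width: 0.0196
finger_force: 30.0
theta 0.0949737461874962 [0.05470517 0.16204139] 547
[ 0.01602139  0.35612624 -0.97303504] [-0.01076391  0.03456927  0.03964405] [0.44974632 0.00692898 0.21001646]
```

View pics/s9.png

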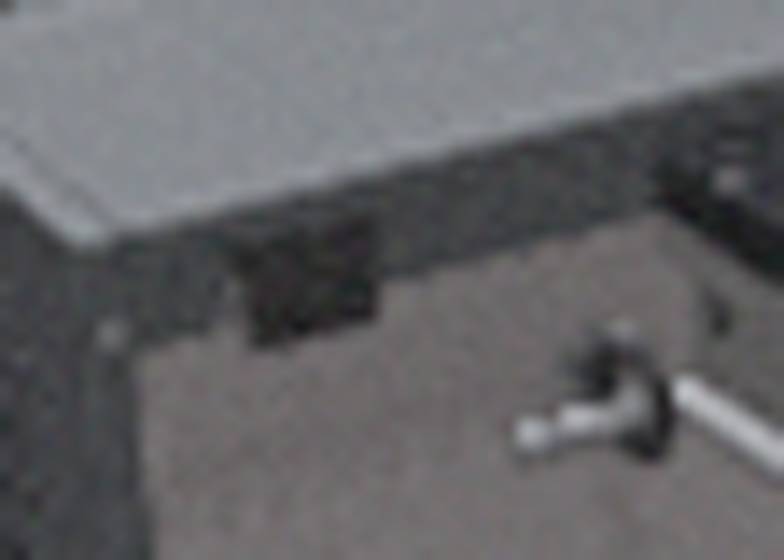

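The flap is shut and stays latched without pull; the pin sits free in the ring, ball at (535,435). Withdrawing sideways.

```bash
python3 -m crank '[[1,[0,0.005,0],[0,0,0]],[1,[0,0.006,0],[0,0,0]],[1,[0,0,0],[0,0,0]]]'
python3 -m crank '[[1,[0,0.005,0],[0,0,0]],[1,[0,0.005,0],[0,0,0]],[1,[0,0,0],[0,0,0]]]'
python3 -m crank '[[1,[0,0.006,0],[0,0,0]],[1,[0,0.006,0],[0,0,0]],[1,[0,0.006,0],[0,0,0]],[1,[0,0,0],[0,0,0]]]'
python3 th.py s10 | grep -v -e front -e flap
```

```text
time: 15.05
tool_pos: [0.4484, -0.0048, 0.2103]
ee_rot: [3.141, 0.0, -0.138]
wrist_force: [0.2, -0.2, -0.8]
width: 0.0198
finger_force: 30.0
time: 15.35
tool_pos: [0.447, -0.0146, 0.2104]
ee_rot: [3.141, 0.0, -0.138]
wrist_force: [-0.7, -0.2, -1.2]
width: 0.0198
finger_force: 30.0
time: 15.75
tool_pos: [0.4446, -0.0325, 0.2104]
ee_rot: [3.141, -0.0, -0.138]
wrist_force: [0.2, 0.3, -1.4]
width: 0.0201
finger_force: 30.0
theta 0.09558513195078455 [0.05881944 0.15799629] 542
[ 0.43790839  0.09408764 -0.85207947] [0.01565828 0.07519353 0.01828361] [ 0.4446206  -0.03213384  0.21035648]
```

```bash
python3 -m crank '[[1,[-0.03,0,0],[0,0,0]],[1,[-0.02,0.03,0],[0,0,0]],[1,[0,0.045,0],[0,0,0]],[1,[0,0.045,0],[0,0,0]],[1,[0,0.045,0],[0,0,0]],[1,[0,0.03,0],[0,0,-5.3]],[1,[0,0.015,0],[0,0,-5.3]],[1,[0,0,0],[0,0,0]]]'
python3 - <<'E'
from h import *
print(delta((.4487,-.2667,.09),(np.pi,0,.048)))
E
```

```text
time: 16.6
tool_pos: [0.3675, -0.2346, 0.2101]
ee_rot: [-3.141, 0.001, 0.044]
wrist_force: [-0.4, 0.4, -1.4]
width: 0.0198
finger_force: 30.0
(array([0.0798, 0.0357, 0.12  ]), array([-0.01,  0.03, -0.2 ]))
```

```bash
python3 -m crank '[[1,[0.03,0.018,0],[0,0,0]],[1,[0.03,0.018,0],[0,0,0]],[1,[0.02,0,0.02],[0,0,0]],[1,[0,0,0.04],[0,0,0]],[1,[0,0,0.04],[0,0,0]],[1,[0,0,0],[0,0,0]],[1,[0,0,0],[0,0,0]],[1,[0,0,0],[0,0,0]]]'
python3 - <<'E'
from h import *
print(delta((.4487,-.2667,.0384),(np.pi,0,.048)))
from bench import robot
o=robot.get_obs();R=Ro.from_euler('xyz',o['ee_rot']);d=snap('side','d3')
for X in ([.17,0,-.019],[.17,-.034,-.019],[-.05,0,-.031]): print(w2px(d,o['tool_pos']+R.apply(X)))
cv2.imwrite('pics/d3.png',cv2.resize(d['color'][170:290,190:290,::-1],None,fx=5,fy=5,interpolation=cv2.INTER_CUBIC))
E
```

```text
time: 17.4
tool_pos: [0.4511, -0.2658, 0.1135]
ee_rot: [3.138, -0.004, 0.048]
wrist_force: [0.4, -0.3, 0.1]
width: 0.0196
finger_force: 30.0
(array([-0.0028,  0.0006,  0.0751]), array([ 0.18, -0.24, -0.  ]))
[[225.54398173 249.44983238]]
[[238.60762627 247.01614326]]
[[217.81138985 175.57738999]]
```

View pics/d3.png

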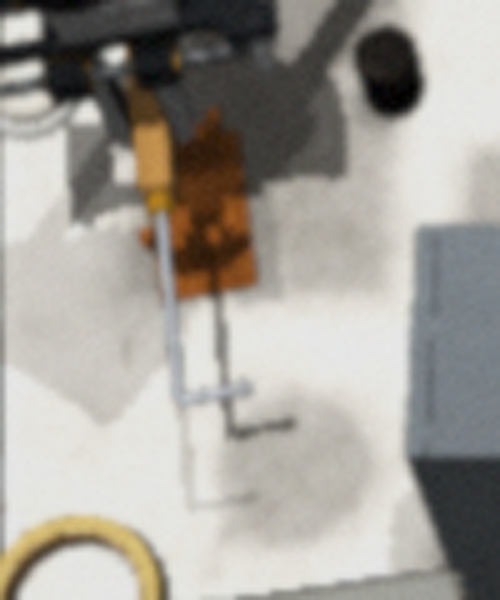

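Hook corner at (180,400) and tip at (247,386) in the crop match the prediction within a pixel: no slip, hook level. Lowering.

```bash
python3 -m crank '[[1,[-0.001,0,0.02],[0,0,0]],[1,[0,0,0.02],[0,0,0]],[1,[0,0,0],[0,0,0]],[1,[0,0,0],[0,0,0]],[1,[0,0,0],[0,0,0]]]'
python3 - <<'E'
from h import *
print(delta((.4487,-.2667,.0384),(np.pi,0,.048)))
E
```

```text
time: 17.95
tool_pos: [0.4497, -0.2662, 0.0728]
ee_rot: [3.139, -0.003, 0.048]
wrist_force: [0.4, 0.2, -0.4]
width: 0.0195
finger_force: 30.0
(array([-0.0011,  0.0004,  0.0344]), array([ 0.15, -0.18, -0.02]))
```

```bash
python3 -m crank '[[1,[-0.0005,0.0004,0.012],[0,0,0]],[1,[0,0,0.008],[0,0,0]],[1,[0,0,0.005],[0,0,0]],[1,[0,0,0],[0,0,0]],[1,[0,0,0],[0,0,0]]]'
python3 -m crank '[[1,[0,0,0.003],[0,0,0]],[1,[0,0,0.002],[0,0,0]],[1,[0,0,0],[0,0,0]],[1,[0,0,0],[0,0,0]],[1,[0,0,0],[0,0,0]]]'
```

```text
time: 18.45
tool_pos: [0.4478, -0.2656, 0.045]
ee_rot: [-3.141, 0.001, 0.048]
wrist_force: [-0.2, -0.2, -0.7]
width: 0.0197
finger_force: 30.0
time: 18.95
tool_pos: [0.4481, -0.2657, 0.0405]
ee_rot: [3.141, -0.0, 0.048]
wrist_force: [0.2, 0.4, -1.7]
width: 0.02
finger_force: 30.0
```

```bash
python3 -m crank '[[1,[0.0005,0.001,0.001],[0,0,0]],[1,[0,0,0.001],[0,0,0]],[1,[0,0,0],[0,0,0]],[1,[0,0,0],[0,0,0]],[1,[0,0,0],[0,0,0]]]'
```

```text
time: 19.45
tool_pos: [0.4488, -0.2669, 0.0391]
ee_rot: [3.141, -0.001, 0.048]
wrist_force: [-1.8, -0.3, 3.8]
width: 0.0195
finger_force: 30.0
```

```bash
python3 -m crank '[[0.7,[0,0,0],[0,0,0]],[0.6,[0,0,0],[0,0,0]],[0.5,[0,0,0],[0,0,0]],[0.4,[0,0,0],[0,0,0]],[0.3,[0,0,0],[0,0,0]],[0.3,[0,0,0],[0,0,0]],[0.3,[0,0,0],[0,0,0]]]'
python3 -m crank '[[0.3,[0,0,-0.02],[0,0,0]],[0.3,[0,0,-0.04],[0,0,0]],[0.3,[0,0,-0.045],[0,0,0]],[0.3,[0,0,-0.045],[0,0,0]],[0.3,[0,0,-0.02],[0,0,0]],[0.3,[0,0,0],[0,0,0]],[0.3,[0,0,0],[0,0,0]]]'
python3 th.py s11 | grep -v -e front -e flap
python3 - <<'E'
from h import *
w=snap('wrist','w5');W=pickle.load(open('pics/w1.pkl','rb'))
print(-w['R'].T@w['t']+W['R'].T@W['t'])
P=lambda p,X:[p[0]+np.cos(p[2])*X[0]-np.sin(p[2])*X[1],p[1]+np.sin(p[2])*X[0]+np.cos(p[2])*X[1],X[2]]
for s in (W,w):
    g=cv2.cvtColor(s['color'],cv2.COLOR_RGB2HSV)
    # depth-based: points 45..72 mm high, ahead of the cradle -> rod and hook
    m=np.zeros((400,640),bool);m[:140,260:360]=True
    Q=np.array([px2w(s,u,v,win=0) for v,u in zip(*np.nonzero(m&(s['z_map']>0)))])
    q=Q[(Q[:,2]>.05)&(Q[:,2]<.068)&(Q[:,0]>.51)]
    rod=q[q[:,0]<.6];pin=q[(q[:,0]>.605)]
    print('rod',np.polyfit(rod[:,0],rod[:,1],1),np.polyfit(rod[:,0],rod[:,2],1)@[.57,1],'tip y',pin[:,1].max(),'pin x,z',np.median(pin[pin[:,1]>-.25],0),len(rod),len(pin))
E
```

```text
time: 20.15
tool_pos: [0.4486, -0.2666, 0.0383]
ee_rot: [3.142, -0.0, 0.048]
wrist_force: [-0.1, 0.1, 0.5]
width: 0.0658
finger_force: 0.0
time: 20.85
tool_pos: [0.4483, -0.2665, 0.2077]
ee_rot: [-3.141, 0.0, 0.048]
wrist_force: [-0.2, 0.5, -0.8]
width: 0.066
finger_force: 0.0
theta 0.09613180156888032 [0.05678473 0.16189284] 535
[ 0.12911214  0.22930997 -0.23943315] [0.02590045 0.01236689 0.00206962] [ 0.44780638 -0.26611318  0.20630769]
[-0.00103525 -0.00087182  0.00130742]
rod [ 0.06076871 -0.29381665] 0.060146966035290544 tip y -0.2187449161861672 pin x,z [ 0.61497808 -0.23371384  0.06032422] 685 464
rod [ 0.05131812 -0.28975765] 0.060069629866270624 tip y -0.2200101199456089 pin x,z [ 0.6157129  -0.23486334  0.06027205] 688 468
```

The pole lies within about 1 mm of where it was, level, and the flap is still shut at 0.096 rad.

```bash
python3 -c "
from bench import robot
print(robot.close_job())"
```

```text
the job is handed in; nothing more can be done
None
```

The flap is shut and latched: it was seated with a steady pull of about 16 N and no reading went above 17 N. The pole is back in its cradle within about 1 mm of where it lay, and the job was handed in at about 21 s on the robot clock.

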